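# Reset the tension of a cam clamp on the bench

## Robot

A 6-joint arm with a two-finger parallel gripper is mounted at the origin on a cart in front of the work surface, level with it; the furniture and walls round the work are solid. World frame = base frame: x ahead of the robot, y to its left, z up, the work surface at z = 0. Lengths are in m, angles in degrees, forces in N, time in s.
With the tool pointing down it reaches from about 0.375 to 0.9 m from the base axis. Payload 3.1 kg.
Tool frame: the origin (TCP) lies where the fingers leave the gripper's body, on its centre line; the fingertips stand bot.tips_ahead ahead of it and the grasp point (between the pads) lies 51 mm ahead of it (bot.tips_ahead is the distance from the TCP to the fingertips, in m); z points along the fingers, x is the direction in which the jaws open and shut, and the axes are right-handed (so a half turn about z gives the same grasp; the last joint's range is limited). The gripper opens to 87 mm and grips with 3 to 60 N. Pads are 19 mm wide; open, the fingers measure 117 mm over their backs; the gripper's body (75 mm by 190 mm) begins 51 mm behind the grasp point.
Start: joints at [56.35, 30.224, 82.088, -0, 67.689, -10.227], TCP at [0.248, 0.573, 0.292] pointing down, gripper open.
Joint ranges: [-176.69, 176.69], [-43.24, 126.21], [12.49, 139.97], [-82, 262], [0, 151.66], [-163.58, 163.58]. Speed limits (degrees/s): [159.86, 159.86, 180, 180, 180, 180].

## Interface

Orientations are given as a 3x3 rotation matrix whose columns are the frame's x, y, z axes.
In Python, from rig import bot, vision, nets gives the robot as it stands.
- The arm moves only by the tool play_rows, never from a script. Its argument "series" is a list of rows, each an object of numbers: "tx", "ty", "tz": the shift along the world's x, y, z as a fraction of full scale; "turn": the turn about the world's z as a fraction of full scale. A call has 1 to 10 rows; each row shifts and turns the commanded pose from where the row before left it; what a row does not reach is not made up. Full scale, the value 1, is 0.8 m for a shift and 60 degrees for a turn. A row lasts 1/10 s, in which the tool goes at most 50 mm and 8.59 degrees, less where a joint would pass 70% of its speed; a pose out of reach is approached as far as the arm can. A call with a number of a shift or a turn outside -1 to 1 is refused whole. A call with a gripper value outside its range is refused whole. "gripper" is the opening, from 0 (shut) to 1 (fully open), set as the call begins (left out, the last holds). The fingers move at their own pace and stop on an object; the grip force is fixed at half the most. Time passes only in rows, so rows that do not move let the fingers close. It gives the time, the measured TCP pose, the force and the opening at its end, in the units of the state.
- bot.read_state(): the state, without advancing time (a new reading comes with each control period).
- vision.capture(name): name is "scene" or "top" or "wrist"; returns a dict with "pixels" (384x512x3 uint8, blue, green, red), "fx", "fy", "cx", "cy" (pixels), "extrinsics" (4x4, takes a point from camera to world coordinates). Camera axes: x right, y down, z forward; pixel columns grow to the right and rows downward; lengths in m; the calibration is good to about 2 mm. A picture is of the moment at which its call begins. There is no depth.
- bot.hand_in(): hands the job in, once; it reports no verdict.
Trained networks look in a picture, given as the dict that the camera call returned (one of the last four; its "shot" number tells which), for a name from the list of things; names that differ only in an ending like _2 or _b are one class to them, and where a whole thing is asked for, a point or a joint stands for the part that bears it (a point fixed in the world has none). Each returns a list of dicts, best first, with "confidence" (0 to 1); they miss things now and then, are a little off and sometimes report something else, mostly with a low value. They report only what shows in the picture. A call takes as long as a camera call.
- nets.look_for(picture, query): "at" ([column, row] as shares, 0 to 1, of the picture: columns of its width, rows of its height, amid what is visible of it).
- nets.masks_of(picture, query): "region" (384x512 bool, what is visible of it) and "at" ([column, row] as shares, 0 to 1, of the picture: columns of its width, rows of its height, amid what is visible of it).
The state is a dict: "time_s": time; "joint_positions": joint angles; "qvel": joint speeds; "tau": joint torques, N m; "position": TCP position; "tcp_rot": TCP orientation; "force": force on the tool from outside, world axes, zero at the start; "moment": the same for the moment, N m; "opening": opening from 0.0 (shut) to 1.0 (fully open).
Only numpy, scipy, OpenCV 4.12 (cv2) and the standard library are available. Lean on these libraries where they do the work, as an engineer would, in place of code of your own. Each camera call takes 0.05 s, during which the arm holds its last target.

## Task

Of the two cam clamps on the bench, work on the one that holds the gear shaft: flip its lever open, up past upright; then turn its wing nut clockwise (seen from above), by somewhat under a quarter turn, until the wings lie in line with the clamp bar; then flip the lever fully shut again. Do not touch the empty clamp.

Things in the scene. Friction and masses are not known exactly. Their poses are not given: they have to be found in the camera images.
- shaft_clamp: Grey clamp fixed to the bench, 212 x 60 mm, holding a toothed shaft (152 mm, along y). Origin: underside, below the shaft; z up. Aluminium bar along x over the shaft, 26 mm wide, top at z = 61 mm. Lever pin (parallel to y) at x = -55, z = 78 mm, on the end nearer the robot; upright nut axis at x = +75; both at y = 0.
- clamp_lever (a joint): Steel lever of the shaft clamp, rad. 0 = shut, pointing from its pin along +x (to the nut); grows as it lifts up and back over: 1.57 upright, stop 2.1. End paddle 34 x 16 (along y) x 14 mm, flat sides; its centre, when shut, is 60 mm along x from the pin and 10 mm above it, and circles the pin. Stiff (0.12 N m), stays where left.
- wing_nut (a joint): Dark wing nut of the shaft clamp: a straight upright wing bar 52 mm long, 12 mm thick, 69 to 99 mm above the bench, on a hub 22 mm across. Value: angle in rad from the clamp's x axis to the wings, anticlockwise from above; 0 = in line with the bar. Starts at 0.9 to 1.35; clockwise lowers it. Stops at -0.5 and 1.7; friction 0.06 N m.
- spare_clamp: The other clamp: same make, size and origin, but empty, with no shaft in its V-rests; its lever is shut. Not to be touched.

How it is judged:
By the outcome, as a careful person would: the job done as asked, in the order asked, and still so for the second after the job is handed in, with the robot touching nothing.
It also fails if it takes over 64 s, if anything falls off the work surface, if the arm or the gripper's body presses on something with over 40 N, if the wrist force passes 120 N, or if a joint passes its speed limit or range.

## Working session

There is one attempt and no reset: what is moved stays moved. The work goes in short steps, Python scripts to look and compute and a tool call to move; the robot and the scene stay as the last step left them, time stands still between calls to the robot, and variables do not carry over. Pictures are saved under pics/ and viewed, and the job is handed in when it is done.

Besides the shell and the picture viewer there is one more tool, called after "Request:" as name(argument=value, ...) on one line, values as JSON. play_rows: Moves the arm, as the interface text tells. Shift numbers are shares of 0.8 m and turn numbers shares of 60 degrees, none past 1 either way. Its arguments: {"type":"object","properties":{"series":{"type":"array"},"gripper":{"type":"number"}},"required":["series"]}

```bash
mkdir -p pics; ls; python3 - <<'E'
from rig import bot, vision, nets
import cv2
print(bot.read_state(), bot.tips_ahead)
for n in ["scene","top","wrist"]:
    p=vision.capture(n); cv2.imwrite(f"pics/{n}0.png",p["pixels"])
    print(n,p["fx"],p["cx"],p["cy"],p["extrinsics"])
    for q in ["shaft_clamp","clamp_lever","wing_nut","spare_clamp"]:
        print(q,[(round(d["at"][0]*512),round(d["at"][1]*384),round(d["confidence"],2)) for d in nets.look_for(p,q)])
E
```

```text
pics
{'time_s': 0.0, 'joint_positions': array([ 5.63510667e+01,  3.02073279e+01,  8.20831264e+01,  1.44501366e-03,
        6.76916803e+01, -1.02256228e+01]), 'qvel': array([ 0.0363246 , -0.01683769, -0.03240197,  0.00129341,  0.05810615,
       -0.00666397]), 'tau': array([ 6.76502445e-03, -4.16226411e+01, -1.67215186e+01,  4.72234050e-02,
        2.58853007e-02,  4.05001338e-03]), 'position': array([0.24840299, 0.5735185 , 0.29244752]), 'tcp_rot': array([[ 3.97529999e-01,  9.17589165e-01,  1.53351049e-04],
       [ 9.17589126e-01, -3.97530027e-01,  2.72493617e-04],
       [ 3.10998838e-04,  3.23888677e-05, -9.99999951e-01]]), 'force': array([-0.53108256, -0.35332264,  0.15615169]), 'moment': array([ 0.01105416, -0.00890275,  0.07797635]), 'opening': 1.0017623892246126} 0.0697
scene 365.84025040223236 257.94956974177734 203.19767503808757 [[ 0.62847902 -0.52102547  0.57753492  0.09338903]
 [-0.77781691 -0.41728591  0.46997161 -0.40709407]
 [-0.00386999 -0.74458373 -0.66751786  0.65844045]
 [ 0.          0.          0.          1.        ]]
shaft_clamp [(302, 252, 0.75)]
clamp_lever [
[... 201 characters left out ...]
-0.0069702  -0.01195848 -0.01711669]
 [ 0.01305722 -0.18829047 -0.98202658  0.89245579]
 [ 0.          0.          0.          1.        ]]
shaft_clamp [(303, 196, 0.97)]
clamp_lever [(308, 207, 0.71)]
wing_nut [(303, 166, 0.77), (304, 197, 0.4)]
spare_clamp [(190, 208, 0.57), (308, 209, 0.55), (303, 165, 0.19)]
wrist 332.2471270057566 258.7309485698293 186.40271684177134 [[ 3.97677465e-01  8.79008677e-01  2.63052047e-01  1.75921442e-01]
 [ 9.17524913e-01 -3.81238687e-01 -1.13159614e-01  6.04995692e-01]
 [ 8.17334680e-04  2.86357835e-01 -9.58122394e-01  3.85145696e-01]
 [ 0.00000000e+00  0.00000000e+00  0.00000000e+00  1.00000000e+00]]
shaft_clamp []
clamp_lever []
wing_nut []
spare_clamp []
```

```bash
python3 - <<'E'
import cv2
t=cv2.imread("pics/top0.png"); cv2.imwrite("pics/top0c.png",cv2.resize(t[120:290,150:350],None,fx=4,fy=4,interpolation=cv2.INTER_CUBIC)[:600])
t=cv2.imread("pics/scene0.png"); cv2.imwrite("pics/scene0c.png",cv2.resize(t[150:330,140:380],None,fx=3.3,fy=3.3,interpolation=cv2.INTER_CUBIC))
E
```

```text
(no output)
```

View pics/top0.png

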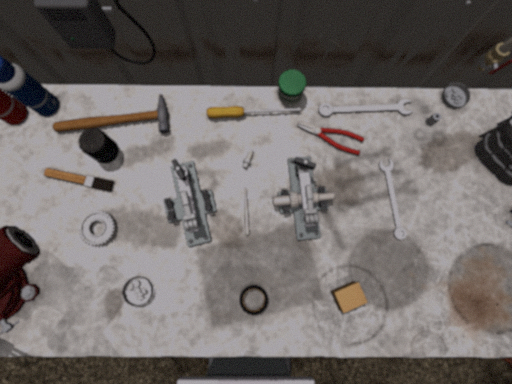

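View pics/top0c.png

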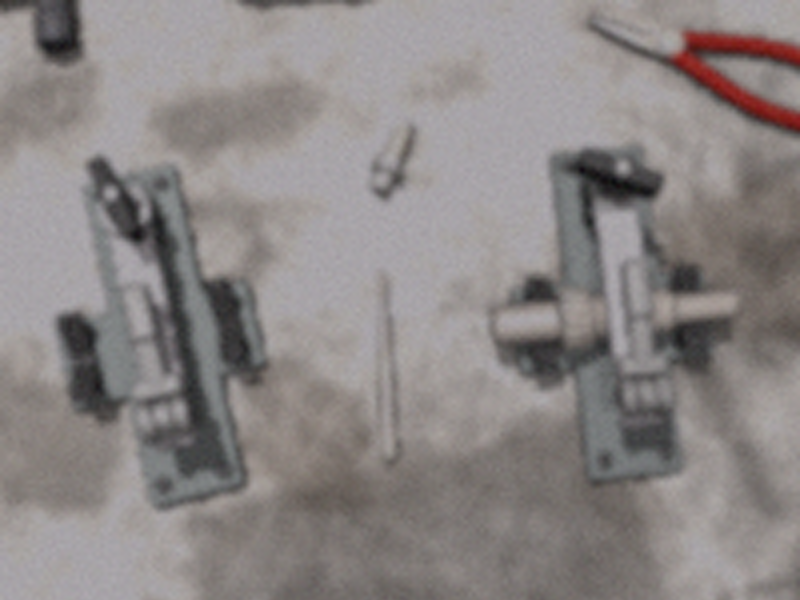

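View pics/scene0c.png

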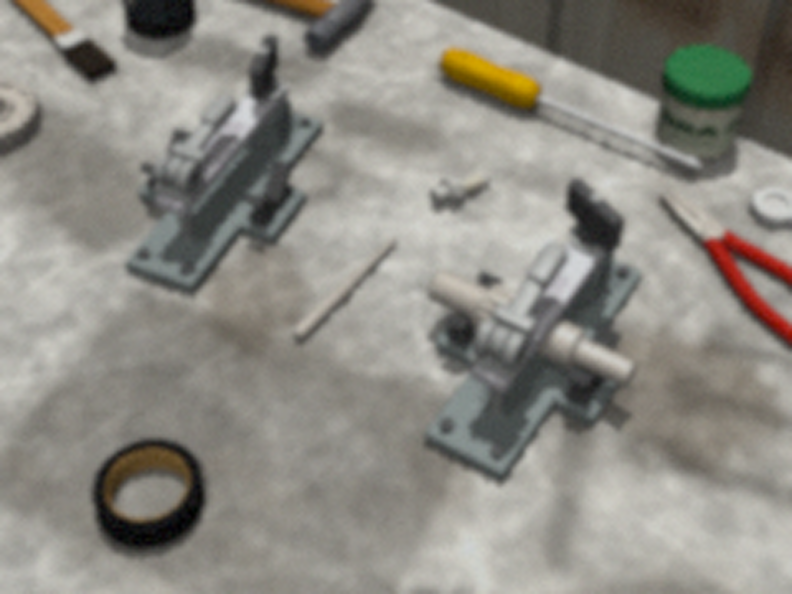

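View pics/scene0.png

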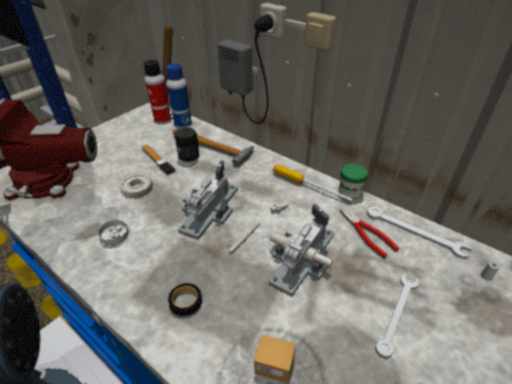

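The right-hand clamp in the top view (around pixel 303,196) holds the shaft. The left one, around 190,208, is empty. Next I get a rough pose of the shaft clamp from both views.

```bash
cat > h.py <<'E'
import numpy as np, cv2
from scipy.optimize import least_squares
def proj(p,X):
    T=np.linalg.inv(p["extrinsics"]); c=(T[:3,:3]@np.atleast_2d(X).T).T+T[:3,3]
    return np.c_[p["fx"]*c[:,0]/c[:,2]+p["cx"],p["fy"]*c[:,1]/c[:,2]+p["cy"]]
def ray(p,uv,z):
    d=p["extrinsics"][:3,:3]@np.array([(uv[0]-p["cx"])/p["fx"],(uv[1]-p["cy"])/p["fy"],1]);o=p["extrinsics"][:3,3]
    return o+d*(z-o[2])/d[2]
def w(pose,P):
    P=np.atleast_2d(P)/1000.; c,s=np.cos(pose[2]),np.sin(pose[2])
    return np.c_[pose[0]+c*P[:,0]-s*P[:,1],pose[1]+s*P[:,0]+c*P[:,1],P[:,2]]
E
python3 - <<'E'
from h import *
from rig import vision
p=vision.capture("top")
f=lambda u,v:(150+u/4,120+v/4)
for n,uv,z in [("TL",(553,152),.008),("BL",(592,480),.008),("BR",(680,472),.008),("TR",(645,148),.008),("nut",(620,168),.099),("pinblock",(648,390),.085),("w1",(583,160),.099),("w2",(660,182),.099),("lev1",(635,262),.09),("lev2",(640,375),.085)]:
    print(n,ray(p,f(*uv),z).round(4))
E
```

```text
TL [ 0.6839 -0.1036  0.008 ]
BL [ 0.4731 -0.1255  0.008 ]
BR [ 0.4783 -0.1803  0.008 ]
TR [ 0.6871 -0.1634  0.008 ]
nut [ 0.6473 -0.1335  0.099 ]
pinblock [ 0.5197 -0.149   0.085 ]
w1 [ 0.6519 -0.1121  0.099 ]
w2 [ 0.639  -0.1565  0.099 ]
lev1 [ 0.5935 -0.1424  0.09  ]
lev2 [ 0.5283 -0.1446  0.085 ]
```

Request:
play_rows(series=[{"tx": 0.021, "ty": -0.05, "tz": 0.002, "turn": -0.139}, {"tx": 0.021, "ty": -0.05, "tz": 0.002, "turn": -0.139}, {"tx": 0.021, "ty": -0.05, "tz": 0.002, "turn": -0.139}, {"tx": 0.021, "ty": -0.05, "tz": 0.002, "turn": -0.139}, {"tx": 0.021, "ty": -0.05, "tz": 0.002, "turn": -0.139}, {"tx": 0.021, "ty": -0.05, "tz": 0.002, "turn": -0.139}, {"tx": 0.021, "ty": -0.05, "tz": 0.002, "turn": -0.139}, {"tx": 0.021, "ty": -0.05, "tz": 0.002, "turn": -0.139}, {"tx": 0.021, "ty": -0.05, "tz": 0.002, "turn": -0.139}], gripper=1)

```text
time_s: 1.7
position: [0.3994, 0.2117, 0.3059]
tcp_rot: [[0.988, -0.153, -0.002], [-0.153, -0.988, -0.001], [-0.002, 0.001, -1.0]]
force: [0.3, 0.3, -3.7]
opening: 1.001
```

Request:
play_rows(series=[{"tx": 0.021, "ty": -0.05, "tz": 0.002, "turn": -0.139}, {"tx": 0.021, "ty": -0.05, "tz": 0.002, "turn": -0.139}, {"tx": 0.021, "ty": -0.05, "tz": 0.002, "turn": -0.139}, {"tx": 0.021, "ty": -0.05, "tz": 0.002, "turn": -0.139}, {"tx": 0.021, "ty": -0.05, "tz": 0.002, "turn": -0.139}, {"tx": 0.021, "ty": -0.05, "tz": 0.002, "turn": -0.139}, {"tx": 0.021, "ty": -0.05, "tz": 0.002, "turn": -0.139}, {"tx": 0.021, "ty": -0.05, "tz": 0.002, "turn": -0.139}, {"tx": 0.021, "ty": -0.05, "tz": 0.002, "turn": -0.139}, {}])

```text
invalid input
```

```bash
cat > snap.py <<'E'
import sys,cv2,numpy as np,pickle
from rig import bot,vision
s=bot.read_state(); R=s["tcp_rot"]
print(s["time_s"],s["position"].round(4),"yaw",np.degrees(np.arctan2(R[1,0],R[0,0])).round(2),"open",round(s["opening"],3),s["force"].round(1))
for n in sys.argv[2:]:
    p=vision.capture(n); cv2.imwrite(f"pics/{n}{sys.argv[1]}.png",p["pixels"]); pickle.dump(p,open(f"pics/{n}{sys.argv[1]}.pkl","wb"))
E
python3 snap.py 1 wrist
```

```text
1.7 [0.3994 0.2117 0.3059] yaw -8.82 open 1.001 [ 0.3  0.3 -3.7]
```

View pics/wrist1.png

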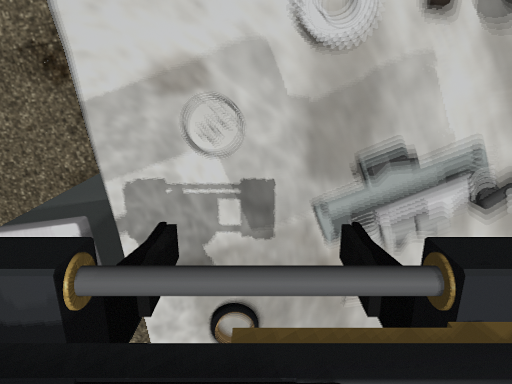

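Request:
play_rows(series=[{"tx": 0.018, "ty": -0.05, "tz": 0.002, "turn": -0.139}, {"tx": 0.018, "ty": -0.05, "tz": 0.002, "turn": -0.139}, {"tx": 0.018, "ty": -0.05, "tz": 0.002, "turn": -0.139}, {"tx": 0.018, "ty": -0.05, "tz": 0.002, "turn": -0.139}, {"tx": 0.018, "ty": -0.05, "tz": 0.002, "turn": -0.139}, {"tx": 0.018, "ty": -0.05, "tz": 0.002, "turn": -0.139}, {"tx": 0.018, "ty": -0.05, "tz": 0.002, "turn": -0.139}, {"tx": 0.018, "ty": -0.05, "tz": 0.002, "turn": -0.139}, {"tx": 0.018, "ty": -0.05, "tz": 0.002, "turn": -0.139}, {"tz": 0}])

```text
invalid input
```

Request:
play_rows(series=[{"tz": 0}, {"tz": 0}])

```text
invalid input
```

```bash
python3 snap.py 2 wrist
```

```text
1.75 [0.4025 0.207  0.3061] yaw -9.27 open 0.999 [ 2.4 -1.9 -3.1]
```

View pics/wrist2.png

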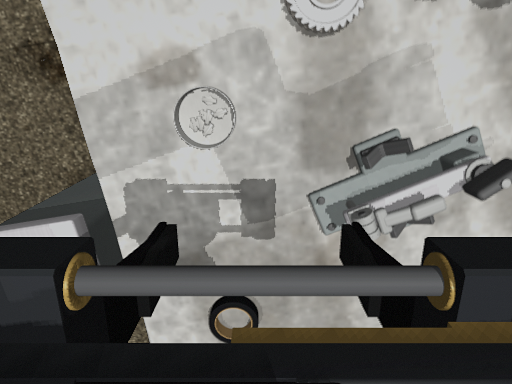

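Request:
play_rows(series=[{"tx": 0.018, "ty": -0.05, "tz": 0.002, "turn": -0.139}, {"tx": 0.018, "ty": -0.05, "tz": 0.002, "turn": -0.139}, {"tx": 0.018, "ty": -0.05, "tz": 0.002, "turn": -0.139}, {"tx": 0.018, "ty": -0.05, "tz": 0.002, "turn": -0.139}, {"tx": 0.018, "ty": -0.05, "tz": 0.002, "turn": -0.139}, {"tx": 0.018, "ty": -0.05, "tz": 0.002, "turn": -0.139}, {"tx": 0.018, "ty": -0.05, "tz": 0.002, "turn": -0.139}, {"tx": 0.018, "ty": -0.05, "tz": 0.002, "turn": -0.139}, {"tx": 0.018, "ty": -0.04, "tz": 0.002, "turn": -0.139}, {"tx": 0, "ty": 0, "tz": 0, "turn": 0}])

```text
time_s: 2.8
position: [0.5314, -0.142, 0.3203]
tcp_rot: [[0.108, -0.994, 0.002], [-0.994, -0.108, -0.002], [0.002, -0.002, -1.0]]
force: [0.5, 1.3, -3.5]
opening: 0.998
```

Request:
play_rows(series=[{"tx": 0, "ty": 0, "tz": 0, "turn": 0}, {"tx": 0, "ty": 0, "tz": 0, "turn": 0}])

```text
time_s: 3.0
position: [0.5283, -0.1367, 0.3201]
tcp_rot: [[0.115, -0.993, -0.003], [-0.993, -0.115, 0.002], [-0.002, 0.002, -1.0]]
force: [0.0, 0.9, -4.2]
opening: 0.999
```

```bash
python3 snap.py 3 wrist
```

```text
3.0 [ 0.5283 -0.1367  0.3201] yaw -83.4 open 0.999 [ 0.   0.9 -4.2]
```

View pics/wrist3.png

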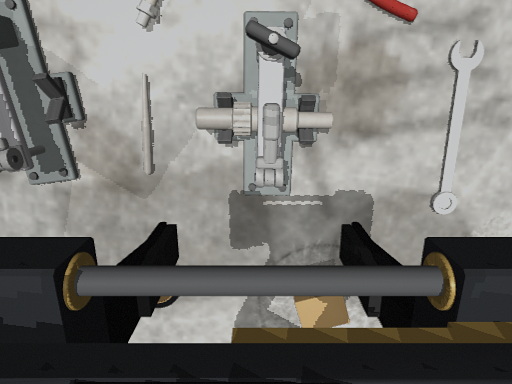

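```bash
python3 - <<'E'
import cv2
t=cv2.imread("pics/wrist3.png"); cv2.imwrite("pics/w3a.png",cv2.resize(t[5:105,215:325],None,fx=6,fy=6,interpolation=cv2.INTER_CUBIC)[:600]);cv2.imwrite("pics/w3b.png",cv2.resize(t[100:200,215:325],None,fx=6,fy=6,interpolation=cv2.INTER_CUBIC))
E
```

```text
(no output)
```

View pics/w3a.png

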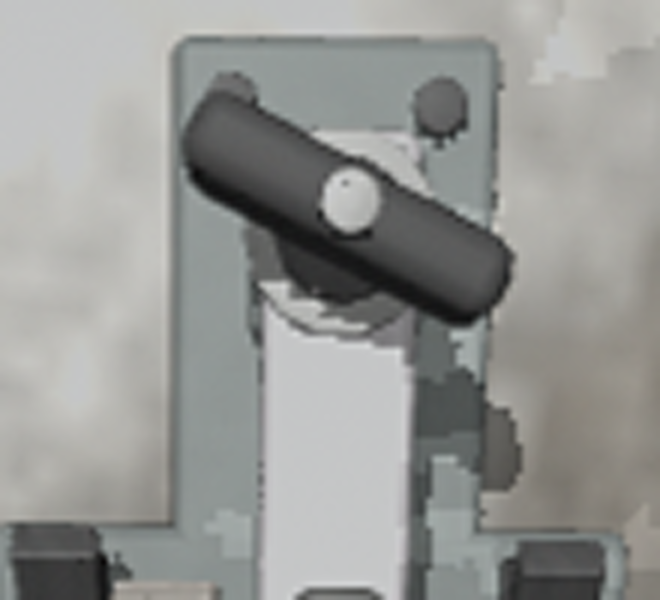

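View pics/w3b.png

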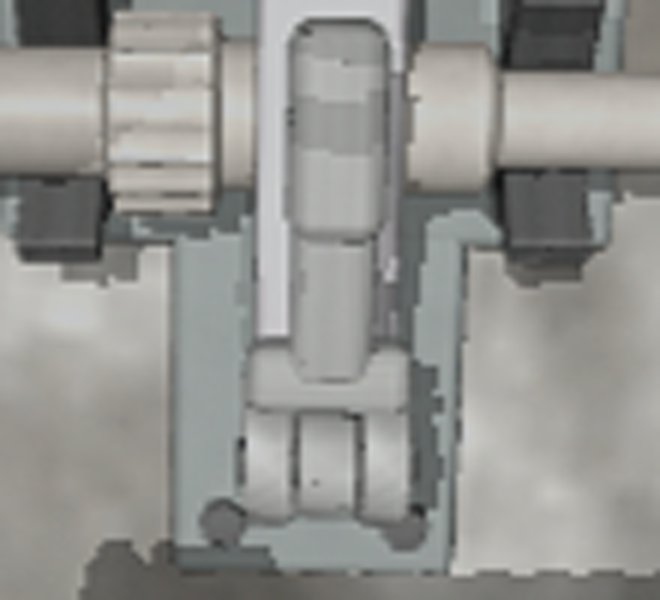

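```bash
python3 - <<'E'
from h import *
import pickle
p=pickle.load(open("pics/wrist3.pkl","rb"))
a=lambda x,y:(215+x/6-.4,5+y/6-.4); b=lambda x,y:(215+x/6-.4,100+y/6-.4)
C=np.array([a(172,38),a(497,38),b(172,570),b(451,573)])
def res(q):
    P=np.array([[106,30,q[3]],[106,-30,q[3]],[-106,30,q[3]],[-106,-30,q[3]]])
    return (proj(p,w(q,P))-C).ravel()
r=least_squares(res,[.575,-.14,.11,10],x_scale=[.01,.01,.1,5]); q=r.x
print(q,np.degrees(q[2]),r.fun.round(2))
# second: fix h=10
def tocrop(uv): 
    u,v=uv.T; return np.c_[(u+.4-215)*6,(v+.4-5)*6,(v+.4-100)*6].round(0)
print("bolt z99,105",tocrop(proj(p,w(q,[[75,0,99],[75,0,105]]))),"obs 351,200")
print("paddle far/near top",tocrop(proj(p,w(q,[[22,8,95],[22,-8,95],[-12,8,95],[-12,-8,95],[22,8,81]]))),"obs 290/388,22(b)")
print("bar edges x=40 z61",tocrop(proj(p,w(q,[[40,13,61],[40,-13,61],[-12,0,95],[-55,0,85]]))))
print("pin ", w(q,[[-55,0,78],[75,0,88],[5,0,88]]))
# wing
for e in [a(205,115),a(490,290), a(225,92),a(505,245),a(195,165),a(470,322)]:
    pass
W=[ray(p,a(*e),.099) for e in [(225,92),(505,247)]]; d=W[0]-W[1]; print(np.degrees(np.arctan2(d[1],d[0])),np.linalg.norm(d))
from scipy.optimize import minimize
E
```

```text
[ 0.58087825 -0.14099592  0.10274732  8.57389037] 5.886987981823518 [-0.35 -0.29  0.23  0.42 -0.11 -0.12  0.25 -0.03]
bolt z99,105 [[ 348.  142. -428.]
 [ 350.  135. -435.]] obs 351,200
paddle far/near top [[287. 524. -46.]
 [391. 525. -45.]
 [284. 747. 177.]
 [385. 748. 178.]
 [286. 522. -48.]] obs 290/388,22(b)
bar edges x=40 z61 [[ 257.  408. -162.]
 [ 413.  410. -160.]
 [ 334.  748.  178.]
 [ 327.  996.  426.]]
pin  [[ 0.52616831 -0.14663709  0.078     ]
 [ 0.65548271 -0.13330343  0.088     ]
 [ 0.58585188 -0.14048309  0.088     ]]
69.83486177264648 0.04556071519252032
```

```bash
python3 - <<'E'
from h import *
import pickle
p=pickle.load(open("pics/wrist3.pkl","rb"))
a=lambda x,y:(215+x/6-.4,5+y/6-.4); b=lambda x,y:(215+x/6-.4,100+y/6-.4)
C=np.array([a(172,38),a(497,38),b(172,570),b(451,573),a(351,200),b(339,22),b(339,235),b(262,5),b(409,5) if 0 else a(408,560)])
def res(q):
    h,o=q[3],q[4]
    P=np.array([[106+o,30,h],[106+o,-30,h],[-106+o,30,h],[-106+o,-30,h],[75,0,102],[22,0,94],[-12,0,94],[22,13,61],[20,-13,61]])
    r=proj(p,w(q,P))-C; r[7:,1]=0; return r.ravel()
r=least_squares(res,[.575,-.14,.11,10,10],x_scale=[.01,.01,.1,5,5]); q=r.x
print(q.round(4),np.degrees(q[2]),r.fun.reshape(-1,2).round(2))
print("pin/nut/paddle", w(q,[[-55,0,78],[75,0,88],[5,0,88]]).round(4))
for pts in [[(225,92),(505,247)]]:
    W=[ray(p,a(*e),.099) for e in pts]; d=W[0]-W[1]; print(np.degrees(np.arctan2(d[1],d[0]))-np.degrees(q[2]))
np.save("q.npy",q)
img=p["pixels"].copy()
def box(P): 
    for u,v in proj(p,w(q,P)): cv2.circle(img,(round(u),round(v)),1,(0,0,255),-1)
box([[22,8,95],[22,-8,95],[-12,8,95],[-12,-8,95],[-55,0,78],[75,0,102],[60,13,61],[60,-13,61],[-20,13,61]])
for wd in [62,66]:
  t=np.radians(wd);c,s=np.cos(t),np.sin(t)
  box([[75+c*l-s*k,s*l+c*k,99] for l in(-26,26) for k in (-6,6)])
cv2.imwrite("pics/ov.png",cv2.resize(img[0:200,190:350],None,fx=3,fy=3,interpolation=cv2.INTER_NEAREST))
E
```

```text
[ 0.5719 -0.1423  0.1033  8.4345  9.0295] 5.917242002819793 [[-0.03 -0.25]
 [ 0.53  0.44]
 [ 0.25 -0.13]
 [ 0.6  -0.07]
 [-0.12  1.18]
 [ 0.18 -1.18]
 [-0.63 -0.18]
 [-0.74  0.  ]
 [ 0.21  0.  ]]
pin/nut/paddle [[ 0.5172 -0.148   0.078 ]
 [ 0.6465 -0.1346  0.088 ]
 [ 0.5769 -0.1418  0.088 ]]
63.917619769826686
```

View pics/ov.png

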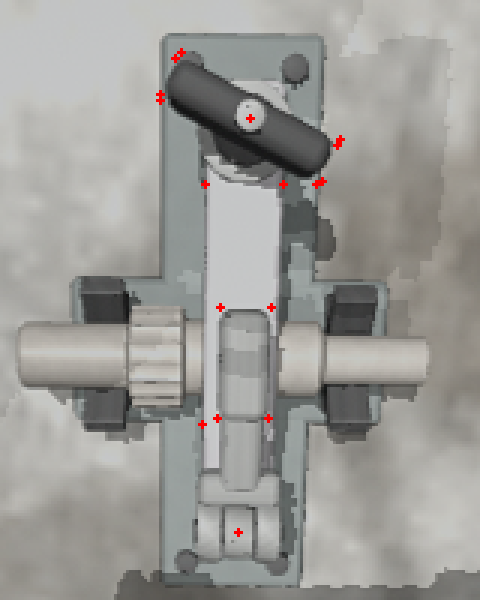

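Request:
play_rows(series=[{"tx": 0.02, "ty": -0.002, "tz": -0.03, "turn": -0.01}, {"tx": 0.02, "ty": -0.002, "tz": -0.03, "turn": 0}, {"tx": 0.021, "ty": -0.002, "tz": -0.03, "turn": 0}, {"tx": 0, "ty": 0, "tz": -0.03, "turn": 0}, {"tx": 0, "ty": 0, "tz": -0.03, "turn": 0}, {"tx": 0, "ty": 0, "tz": -0.025, "turn": 0}, {"tx": 0, "ty": 0, "tz": 0, "turn": 0}, {"tx": 0, "ty": 0, "tz": 0, "turn": 0}], gripper=0.45)

```text
time_s: 3.85
position: [0.5779, -0.1422, 0.1812]
tcp_rot: [[0.104, -0.995, -0.001], [-0.995, -0.104, 0.0], [-0.001, 0.001, -1.0]]
force: [0.9, 0.7, -4.7]
opening: 0.466
```

```bash
python3 snap.py 4 wrist scene
```

```text
3.85 [ 0.5779 -0.1422  0.1812] yaw -84.04 open 0.466 [ 0.9  0.7 -4.7]
```

View pics/wrist4.png

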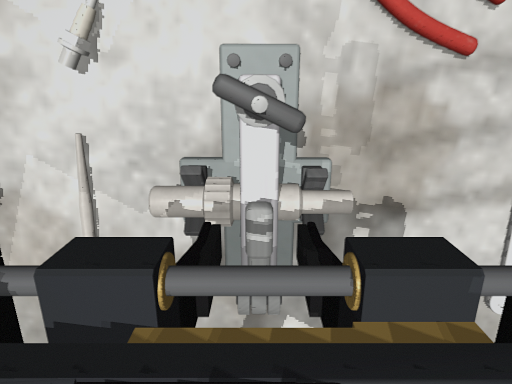

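View pics/scene4.png

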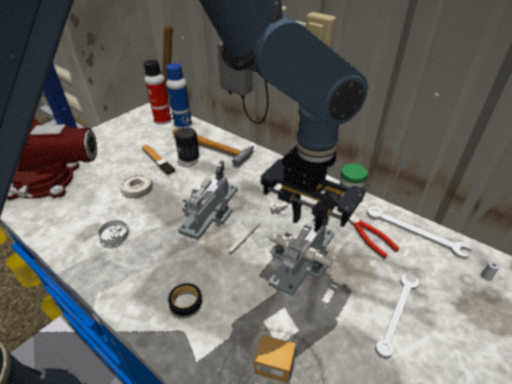

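The fingers straddle the lever centrally: the pads are at columns ~218 and ~300, and the lever is at 259. I'll lower and grip.

Request:
play_rows(series=[{"tx": 0, "ty": 0, "tz": -0.02, "turn": 0}, {"tx": 0, "ty": 0, "tz": -0.02, "turn": 0}, {"tx": 0, "ty": 0, "tz": -0.01, "turn": 0}, {"tx": 0, "ty": 0, "tz": 0, "turn": 0}, {"tx": 0, "ty": 0, "tz": 0, "turn": 0}])

```text
time_s: 4.45
position: [0.5785, -0.1435, 0.1419]
tcp_rot: [[0.102, -0.995, 0.001], [-0.995, -0.102, -0.001], [0.001, -0.001, -1.0]]
force: [-0.1, -0.2, -2.4]
opening: 0.45
```

Request:
play_rows(series=[{"tx": 0, "ty": 0, "tz": 0, "turn": 0}, {"tx": 0, "ty": 0, "tz": 0, "turn": 0}, {"tx": 0, "ty": 0, "tz": 0, "turn": 0}, {"tx": 0, "ty": 0, "tz": 0, "turn": 0}, {"tx": 0, "ty": 0, "tz": 0, "turn": 0}], gripper=0)

```text
time_s: 4.95
position: [0.5781, -0.1423, 0.1413]
tcp_rot: [[0.101, -0.995, 0.0], [-0.995, -0.101, 0.002], [-0.002, -0.0, -1.0]]
force: [1.0, 5.1, -1.2]
opening: 0.177
```

```bash
python3 snap.py 5 wrist; python3 - <<'E'
import numpy as np
# arc waypoints of paddle centre, world deltas per row (fractions of .8), lever angle steps
a=np.radians(5.92); phi=np.arctan2(10,60); r=.0608
th=np.radians(np.array([0,5,12,20,28,36,44,52,60,68,76,84,92,100,106,111,115]))+phi
x=r*np.cos(th);z=r*np.sin(th)
for k,(dx,dz) in enumerate(zip(np.diff(x),np.diff(z))): print(k,(dx*np.cos(a)/.8).round(4),(dx*np.sin(a)/.8).round(4),(dz/.8).round(4))
E
```

```text
4.95 [ 0.5781 -0.1423  0.1413] yaw -84.19 open 0.177 [ 1.   5.1 -1.2]
0 -0.0014 -0.0001 0.0065
1 -0.0028 -0.0003 0.0088
2 -0.0045 -0.0005 0.0096
3 -0.0058 -0.0006 0.0088
4 -0.007 -0.0007 0.0079
5 -0.008 -0.0008 0.0069
6 -0.0089 -0.0009 0.0057
7 -0.0096 -0.001 0.0044
8 -0.0101 -0.001 0.003
9 -0.0104 -0.0011 0.0016
10 -0.0105 -0.0011 0.0001
11 -0.0105 -0.0011 -0.0014
12 -0.0102 -0.0011 -0.0028
13 -0.0073 -0.0008 -0.003
14 -0.0058 -0.0006 -0.0031
15 -0.0045 -0.0005 -0.0028
```

Request:
play_rows(series=[{"tx": -0.001, "ty": 0, "tz": 0.006, "turn": 0}, {"tx": -0.003, "ty": 0, "tz": 0.009, "turn": 0}, {"tx": -0.005, "ty": -0.001, "tz": 0.01, "turn": 0}, {"tx": -0.006, "ty": -0.001, "tz": 0.009, "turn": 0}, {"tx": -0.007, "ty": -0.001, "tz": 0.008, "turn": 0}, {"tx": -0.008, "ty": -0.001, "tz": 0.007, "turn": 0}, {"tx": -0.009, "ty": -0.001, "tz": 0.006, "turn": 0}, {"tx": -0.009, "ty": -0.001, "tz": 0.004, "turn": 0}])

```text
time_s: 5.8
position: [0.5376, -0.1465, 0.1871]
tcp_rot: [[0.101, -0.995, -0.004], [-0.995, -0.101, 0.004], [-0.004, 0.003, -1.0]]
force: [2.4, 5.5, -16.8]
opening: 0.179
```

```bash
python3 snap.py 6 scene
```

```text
5.8 [ 0.5376 -0.1465  0.1871] yaw -84.19 open 0.179 [  2.4   5.5 -16.8]
```

View pics/scene6.png

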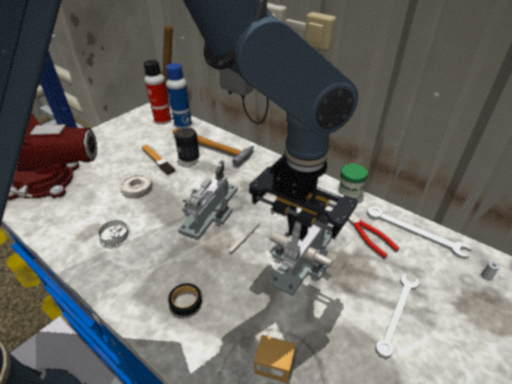

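Request:
play_rows(series=[{"tx": -0.01, "ty": -0.001, "tz": 0.003, "turn": 0}, {"tx": -0.01, "ty": -0.001, "tz": 0.001, "turn": 0}, {"tx": -0.01, "ty": -0.001, "tz": 0, "turn": 0}, {"tx": -0.01, "ty": -0.001, "tz": -0.002, "turn": 0}, {"tx": -0.01, "ty": -0.001, "tz": -0.003, "turn": 0}, {"tx": -0.007, "ty": -0.001, "tz": -0.003, "turn": 0}, {"tx": -0.006, "ty": -0.001, "tz": -0.003, "turn": 0}, {"tx": 0, "ty": 0, "tz": 0, "turn": 0}, {"tx": 0, "ty": 0, "tz": 0, "turn": 0}])

```text
time_s: 6.75
position: [0.489, -0.1516, 0.1837]
tcp_rot: [[0.1, -0.995, 0.001], [-0.995, -0.1, 0.004], [-0.004, -0.001, -1.0]]
force: [3.1, 11.2, -1.8]
opening: 0.184
```

```bash
python3 snap.py 7 scene wrist
```

```text
6.75 [ 0.489  -0.1516  0.1837] yaw -84.24 open 0.184 [ 3.1 11.2 -1.8]
```

View pics/scene7.png

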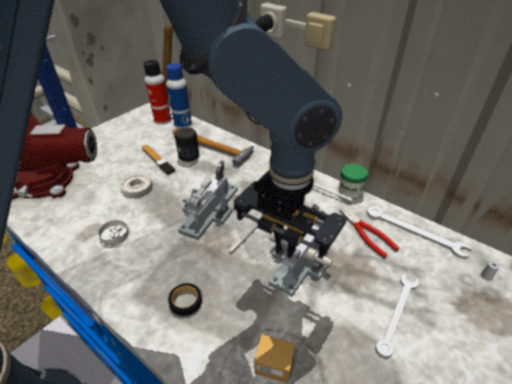

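View pics/wrist7.png

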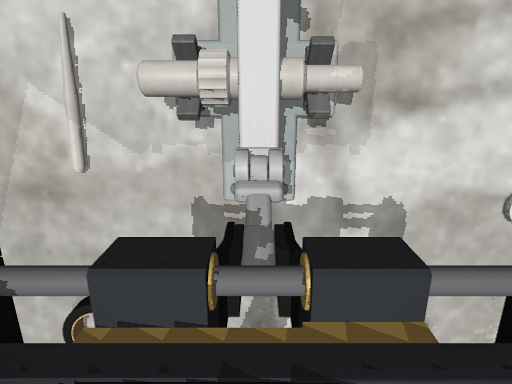

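The lever is open to about 108° (its arm points back toward the robot, around col 258, rows 190–260). I'll release, lift, and go above the nut.

Request:
play_rows(series=[{"tx": 0, "ty": 0, "tz": 0, "turn": 0}, {"tx": 0, "ty": 0, "tz": 0, "turn": 0}, {"tx": 0, "ty": 0, "tz": 0, "turn": 0}, {"tx": 0, "ty": 0, "tz": 0.03, "turn": 0}, {"tx": 0, "ty": 0, "tz": 0.04, "turn": 0}, {"tx": 0, "ty": 0, "tz": 0.03, "turn": 0}], gripper=0.5)

```text
time_s: 7.45
position: [0.4893, -0.1547, 0.2644]
tcp_rot: [[0.102, -0.995, 0.001], [-0.995, -0.102, -0.002], [0.002, -0.001, -1.0]]
force: [-0.0, 0.4, -3.5]
opening: 0.491
```

Request:
play_rows(series=[{"tx": 0.025, "ty": 0.003, "tz": 0, "turn": 0.134}, {"tx": 0.025, "ty": 0.003, "tz": 0, "turn": 0.134}, {"tx": 0.025, "ty": 0.003, "tz": 0, "turn": 0.134}, {"tx": 0.025, "ty": 0.003, "tz": 0, "turn": 0.134}, {"tx": 0.025, "ty": 0.003, "tz": 0, "turn": 0.134}, {"tx": 0.025, "ty": 0.003, "tz": 0, "turn": 0.134}, {"tx": 0.025, "ty": 0.003, "tz": 0, "turn": 0.134}, {"tx": 0.022, "ty": 0, "tz": 0, "turn": 0.134}, {"tx": 0, "ty": 0, "tz": 0, "turn": 0}, {"tx": 0, "ty": 0, "tz": 0, "turn": 0}])

```text
time_s: 8.45
position: [0.6461, -0.1374, 0.2625]
tcp_rot: [[0.94, -0.342, -0.001], [-0.342, -0.94, -0.0], [-0.001, 0.001, -1.0]]
force: [0.4, 0.6, -3.1]
opening: 0.497
```

```bash
python3 snap.py 8 scene wrist top
```

```text
8.45 [ 0.6461 -0.1374  0.2625] yaw -20.0 open 0.497 [ 0.4  0.6 -3.1]
```

View pics/wrist8.png

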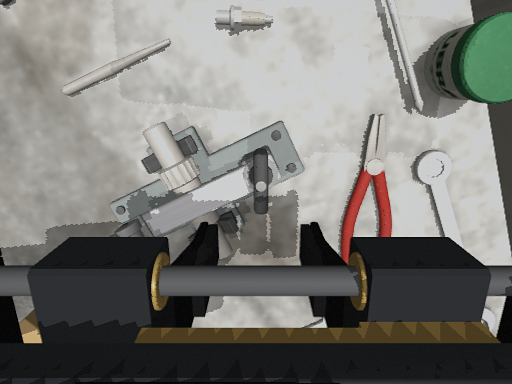

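View pics/scene8.png

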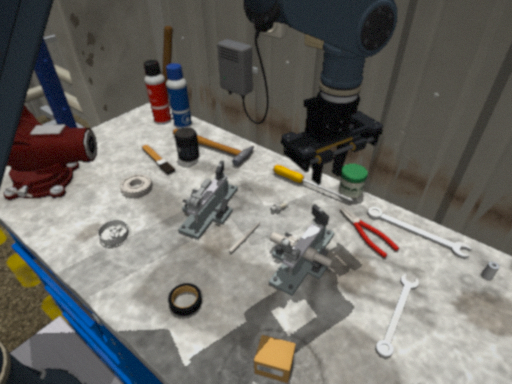

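```bash
python3 - <<'E'
from h import *
import pickle
p=pickle.load(open("pics/wrist8.pkl","rb"));q=np.load("q.npy")
print(proj(p,w(q,[[75,0,102]])), [ray(p,(260.7,186),z) for z in(.099,.103)])
t=cv2.imread("pics/scene8.png"); A=cv2.resize(t[195:300,255:345],None,fx=5,fy=5,interpolation=cv2.INTER_CUBIC)
t=cv2.imread("pics/wrist8.png"); B=cv2.resize(t[110:240,100:310],(340,210),interpolation=cv2.INTER_CUBIC)
C=np.zeros((525,800,3),np.uint8);C[:,:450]=A;C[:210,455:795]=B;cv2.imwrite("pics/c8.png",C)
E
```

```text
[[259.26875027 186.94851281]] [array([ 0.64758247, -0.13508491,  0.099     ]), array([ 0.64797405, -0.13395906,  0.103     ])]
```

View pics/c8.png

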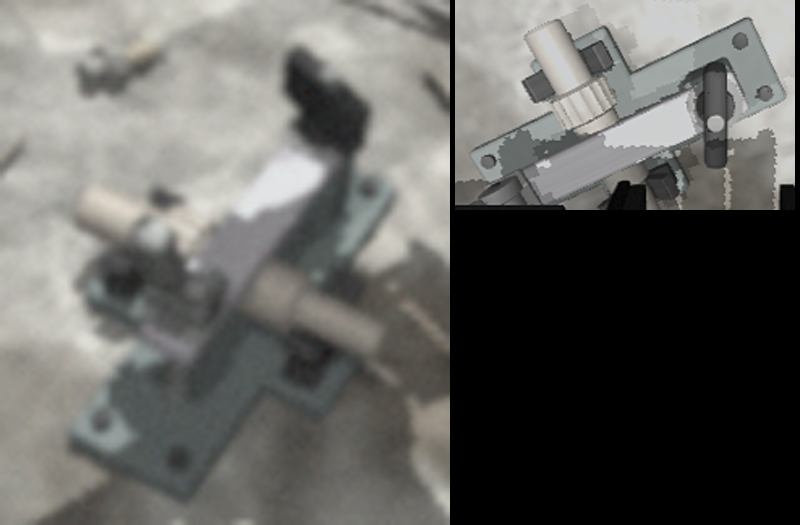

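Request:
play_rows(series=[{"tx": 0.001, "ty": 0.003, "tz": -0.04, "turn": 0}, {"tx": 0, "ty": 0, "tz": -0.04, "turn": 0}, {"tx": 0, "ty": 0, "tz": -0.03, "turn": 0}, {"tx": 0, "ty": 0, "tz": -0.02, "turn": 0}, {"tx": 0, "ty": 0, "tz": 0, "turn": 0}, {"tx": 0, "ty": 0, "tz": 0, "turn": 0}])

```text
time_s: 9.2
position: [0.6478, -0.1348, 0.1593]
tcp_rot: [[0.941, -0.34, 0.001], [-0.34, -0.941, -0.0], [0.001, 0.0, -1.0]]
force: [-0.3, 0.8, -3.7]
opening: 0.5
```

```bash
python3 snap.py 9 wrist
```

```text
9.2 [ 0.6478 -0.1348  0.1593] yaw -19.86 open 0.5 [-0.3  0.8 -3.7]
```

View pics/wrist9.png

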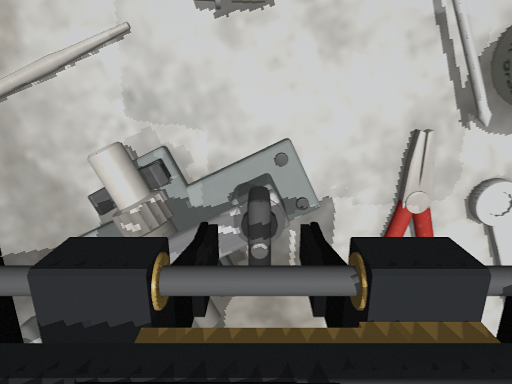

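The wing sits centred between the fingers (col 260). I'll lower and close.

Request:
play_rows(series=[{"tx": 0, "ty": 0, "tz": -0.011, "turn": 0}, {"tx": 0, "ty": 0, "tz": -0.011, "turn": 0}, {"tx": 0, "ty": 0, "tz": 0, "turn": 0}, {"tx": 0, "ty": 0, "tz": 0, "turn": 0}])

```text
time_s: 9.65
position: [0.6474, -0.1344, 0.1407]
tcp_rot: [[0.941, -0.339, -0.001], [-0.339, -0.941, 0.0], [-0.001, -0.0, -1.0]]
force: [0.2, 1.1, -3.4]
opening: 0.502
```

Request:
play_rows(series=[{"tx": 0, "ty": 0, "tz": 0, "turn": 0}, {"tx": 0, "ty": 0, "tz": 0, "turn": 0}, {"tx": 0, "ty": 0, "tz": 0, "turn": 0}, {"tx": 0, "ty": 0, "tz": 0, "turn": 0}, {"tx": 0, "ty": 0, "tz": 0, "turn": 0}, {"tx": 0, "ty": 0, "tz": 0, "turn": 0}], gripper=0)

```text
time_s: 10.25
position: [0.6479, -0.1346, 0.1412]
tcp_rot: [[0.941, -0.339, 0.001], [-0.339, -0.941, -0.0], [0.001, 0.0, -1.0]]
force: [1.2, 0.2, -3.7]
opening: 0.135
```

```bash
python3 snap.py 10 wrist
```

```text
10.25 [ 0.6479 -0.1346  0.1412] yaw -19.82 open 0.135 [ 1.2  0.2 -3.7]
```

Request:
play_rows(series=[{"tx": 0, "ty": 0, "tz": 0, "turn": -0.107}, {"tx": 0, "ty": 0, "tz": 0, "turn": -0.107}, {"tx": 0, "ty": 0, "tz": 0, "turn": -0.107}, {"tx": 0, "ty": 0, "tz": 0, "turn": -0.107}, {"tx": 0, "ty": 0, "tz": 0, "turn": -0.107}, {"tx": 0, "ty": 0, "tz": 0, "turn": -0.107}, {"tx": 0, "ty": 0, "tz": 0, "turn": -0.107}, {"tx": 0, "ty": 0, "tz": 0, "turn": -0.107}, {"tx": 0, "ty": 0, "tz": 0, "turn": -0.107}, {"tx": 0, "ty": 0, "tz": 0, "turn": -0.109}])

```text
time_s: 11.3
position: [0.6481, -0.1348, 0.1412]
tcp_rot: [[0.098, -0.995, 0.001], [-0.995, -0.098, -0.001], [0.001, -0.001, -1.0]]
force: [0.3, -0.6, -3.8]
opening: 0.136
```

Request:
play_rows(series=[{"tx": 0, "ty": 0, "tz": 0, "turn": 0}, {"tx": 0, "ty": 0, "tz": 0, "turn": 0}, {"tx": 0, "ty": 0, "tz": 0, "turn": 0}])

```text
time_s: 11.6
position: [0.6481, -0.1348, 0.1412]
tcp_rot: [[0.104, -0.995, 0.001], [-0.995, -0.104, -0.001], [0.001, -0.001, -1.0]]
force: [2.2, -1.5, -3.6]
opening: 0.133
```

```bash
python3 snap.py 11 wrist
```

```text
11.6 [ 0.6481 -0.1348  0.1412] yaw -84.06 open 0.133 [ 2.2 -1.5 -3.6]
```

View pics/wrist11.png

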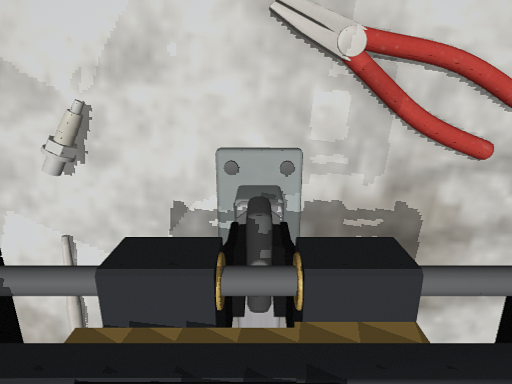

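Request:
play_rows(series=[{"tx": 0, "ty": 0, "tz": 0, "turn": 0}, {"tx": 0, "ty": 0, "tz": 0, "turn": 0}, {"tx": 0, "ty": 0, "tz": 0, "turn": 0}, {"tx": 0, "ty": 0, "tz": 0.03, "turn": 0}, {"tx": 0, "ty": 0, "tz": 0.04, "turn": 0}, {"tx": 0, "ty": 0, "tz": 0.05, "turn": 0}, {"tx": -0.04, "ty": -0.004, "tz": 0.04, "turn": 0}, {"tx": -0.05, "ty": -0.006, "tz": 0, "turn": 0}, {"tx": -0.05, "ty": -0.006, "tz": 0, "turn": 0}, {"tx": -0.045, "ty": -0.004, "tz": 0, "turn": 0}], gripper=0.5)

```text
time_s: 12.65
position: [0.4975, -0.1501, 0.2694]
tcp_rot: [[0.103, -0.995, -0.0], [-0.995, -0.103, 0.0], [-0.0, 0.0, -1.0]]
force: [0.1, 0.2, -3.7]
opening: 0.497
```

Request:
play_rows(series=[{"tx": 0, "ty": 0, "tz": 0, "turn": 0}, {"tx": 0, "ty": 0, "tz": 0, "turn": 0}, {"tx": 0, "ty": 0, "tz": 0, "turn": 0}])

```text
time_s: 12.95
position: [0.5009, -0.1509, 0.2695]
tcp_rot: [[0.102, -0.995, 0.002], [-0.995, -0.102, -0.001], [0.001, -0.002, -1.0]]
force: [0.7, 0.7, -4.1]
opening: 0.497
```

```bash
python3 snap.py 12 wrist; python3 - <<'E'
from h import *
import pickle
p=pickle.load(open("pics/wrist12.pkl","rb"));q=np.load("q.npy")
img=p["pixels"].copy()
def box(P):
    for u,v in proj(p,w(q,P)): cv2.circle(img,(round(u),round(v)),1,(0,0,255),-1)
box([[75+l,k,99] for l in(-26,26) for k in (-6,6)]); box([[75,0,102],[60-25,13,61],[35,-13,61],[-20,13,61]])
for d in (104,108,112): box([[-55+60.8*np.cos(np.radians(d+9.5)),0,78+60.8*np.sin(np.radians(d+9.5))]])
cv2.imwrite("pics/ov12.png",cv2.resize(img[0:300,150:400],None,fx=2,fy=2,interpolation=cv2.INTER_NEAREST))
cv2.imwrite("pics/z12.png",cv2.resize(p["pixels"][0:120,200:320],None,fx=5,fy=5,interpolation=cv2.INTER_CUBIC))
E
```

```text
12.95 [ 0.5009 -0.1509  0.2695] yaw -84.13 open 0.497 [ 0.7  0.7 -4.1]
```

View pics/ov12.png

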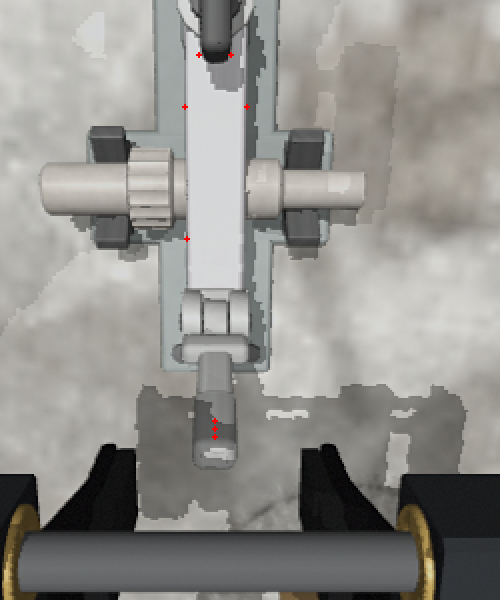

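View pics/z12.png

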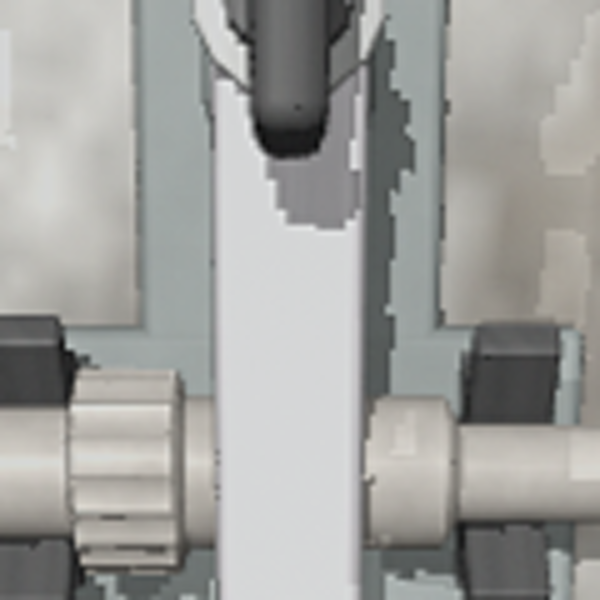

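Request:
play_rows(series=[{"tx": -0.015, "ty": -0.001, "tz": -0.03, "turn": 0}, {"tx": 0, "ty": 0, "tz": -0.03, "turn": 0}, {"tx": 0, "ty": 0, "tz": -0.03, "turn": 0}, {"tx": 0, "ty": 0, "tz": -0.017, "turn": 0}, {"tx": 0, "ty": 0, "tz": 0, "turn": 0}, {"tx": 0, "ty": 0, "tz": 0, "turn": 0}])

```text
time_s: 13.6
position: [0.4886, -0.1514, 0.1833]
tcp_rot: [[0.103, -0.995, 0.0], [-0.995, -0.103, -0.0], [0.0, -0.0, -1.0]]
force: [0.3, 0.6, -2.8]
opening: 0.5
```

Request:
play_rows(series=[{"tx": 0, "ty": 0, "tz": 0, "turn": 0}, {"tx": 0, "ty": 0, "tz": 0, "turn": 0}, {"tx": 0, "ty": 0, "tz": 0, "turn": 0}, {"tx": 0, "ty": 0, "tz": 0, "turn": 0}, {"tx": 0, "ty": 0, "tz": 0, "turn": 0}], gripper=0)

```text
time_s: 14.1
position: [0.4877, -0.1512, 0.1839]
tcp_rot: [[0.102, -0.995, 0.001], [-0.995, -0.102, 0.0], [0.0, -0.001, -1.0]]
force: [-0.5, 2.3, -1.3]
opening: 0.178
```

```bash
python3 snap.py 13; python3 - <<'E'
import numpy as np
a=np.radians(5.92); phi=np.arctan2(10,60); r=.0608
th=np.radians(np.array([108,102,94,86,78,70,62,54,46,38,30,22,15,8,3,0]))+phi
x=r*np.cos(th);z=r*np.sin(th)
for k,(dx,dz) in enumerate(zip(np.diff(x),np.diff(z))): print(k,(dx*np.cos(a)/.8).round(4),(dx*np.sin(a)/.8).round(4),(dz/.8).round(4))
E
```

```text
14.1 [ 0.4877 -0.1512  0.1839] yaw -84.16 open 0.178 [-0.5  2.3 -1.3]
0 0.0072 0.0007 0.0033
1 0.0101 0.001 0.0032
2 0.0104 0.0011 0.0017
3 0.0105 0.0011 0.0003
4 0.0105 0.0011 -0.0012
5 0.0102 0.0011 -0.0027
6 0.0097 0.001 -0.0041
7 0.0091 0.0009 -0.0054
8 0.0082 0.0009 -0.0066
9 0.0073 0.0008 -0.0077
10 0.0061 0.0006 -0.0086
11 0.0043 0.0004 -0.0082
12 0.0033 0.0003 -0.0087
13 0.0017 0.0002 -0.0064
14 0.0008 0.0001 -0.0039
```

Request:
play_rows(series=[{"tx": 0.007, "ty": 0.001, "tz": 0.003, "turn": 0}, {"tx": 0.01, "ty": 0.001, "tz": 0.003, "turn": 0}, {"tx": 0.0105, "ty": 0.001, "tz": 0.002, "turn": 0}, {"tx": 0.0105, "ty": 0.001, "tz": 0, "turn": 0}, {"tx": 0.0105, "ty": 0.001, "tz": -0.001, "turn": 0}, {"tx": 0.01, "ty": 0.001, "tz": -0.003, "turn": 0}, {"tx": 0.01, "ty": 0.001, "tz": -0.004, "turn": 0}, {"tx": 0.009, "ty": 0.001, "tz": -0.005, "turn": 0}])

```text
time_s: 14.9
position: [0.5494, -0.1449, 0.1807]
tcp_rot: [[0.102, -0.995, -0.001], [-0.995, -0.102, -0.0], [0.0, 0.001, -1.0]]
force: [-2.6, -0.2, 4.3]
opening: 0.179
```

Request:
play_rows(series=[{"tx": 0.008, "ty": 0.001, "tz": -0.007, "turn": 0}, {"tx": 0.007, "ty": 0.001, "tz": -0.008, "turn": 0}, {"tx": 0.006, "ty": 0.001, "tz": -0.0085, "turn": 0}, {"tx": 0.004, "ty": 0, "tz": -0.008, "turn": 0}, {"tx": 0.003, "ty": 0, "tz": -0.009, "turn": 0}, {"tx": 0.002, "ty": 0, "tz": -0.006, "turn": 0}, {"tx": 0.001, "ty": 0, "tz": -0.005, "turn": 0}, {"tx": 0, "ty": 0, "tz": 0, "turn": 0}, {"tx": 0, "ty": 0, "tz": 0, "turn": 0}])

```text
time_s: 15.8
position: [0.5763, -0.1423, 0.1376]
tcp_rot: [[0.101, -0.995, 0.004], [-0.995, -0.101, 0.0], [0.0, -0.004, -1.0]]
force: [6.2, 2.8, -1.2]
opening: 0.18
```

```bash
python3 snap.py 14
```

```text
15.8 [ 0.5763 -0.1423  0.1376] yaw -84.19 open 0.18 [ 6.2  2.8 -1.2]
```

Request:
play_rows(series=[{"tx": 0, "ty": 0, "tz": -0.003, "turn": 0}, {"tx": 0, "ty": 0, "tz": 0, "turn": 0}, {"tx": 0, "ty": 0, "tz": 0, "turn": 0}])

```text
time_s: 16.1
position: [0.5764, -0.1423, 0.1355]
tcp_rot: [[0.101, -0.995, 0.005], [-0.995, -0.101, -0.0], [0.001, -0.005, -1.0]]
force: [6.0, 3.9, -0.5]
opening: 0.176
```

Request:
play_rows(series=[{"tx": 0, "ty": 0, "tz": 0, "turn": 0}, {"tx": 0, "ty": 0, "tz": 0, "turn": 0}, {"tx": 0, "ty": 0, "tz": 0, "turn": 0}, {"tx": 0, "ty": 0, "tz": 0.03, "turn": 0}, {"tx": -0.02, "ty": -0.002, "tz": 0.06, "turn": 0}, {"tx": -0.02, "ty": -0.002, "tz": 0.06, "turn": 0}, {"tx": -0.02, "ty": -0.002, "tz": 0.06, "turn": 0}, {"tx": 0, "ty": 0, "tz": 0.02, "turn": 0}, {"tx": 0, "ty": 0, "tz": 0, "turn": 0}, {"tx": 0, "ty": 0, "tz": 0, "turn": 0}], gripper=0.5)

```text
time_s: 17.1
position: [0.5263, -0.1471, 0.3172]
tcp_rot: [[0.102, -0.995, -0.001], [-0.995, -0.102, 0.001], [-0.001, 0.001, -1.0]]
force: [0.7, 0.2, -3.6]
opening: 0.496
```

```bash
python3 snap.py 15 wrist scene; python3 - <<'E'
from h import *
import pickle
p=pickle.load(open("pics/wrist15.pkl","rb"));q=np.load("q.npy")
img=p["pixels"].copy()
def box(P,c=(0,0,255)):
    for u,v in proj(p,w(q,P)): cv2.circle(img,(round(u),round(v)),1,c,-1)
box([[75+l,k,99] for l in(-26,26) for k in (-6,6)]); box([[75,0,102],[35,13,61],[35,-13,61],[-20,13,61]])
box([[22,8,95],[22,-8,95],[-12,8,95],[-12,-8,95]])
cv2.imwrite("pics/ov15.png",cv2.resize(img[0:220,190:350],None,fx=2.7,fy=2.7,interpolation=cv2.INTER_NEAREST))
cv2.imwrite("pics/z15.png",cv2.resize(p["pixels"][10:210,200:340],None,fx=3,fy=3,interpolation=cv2.INTER_CUBIC))
t=cv2.imread("pics/scene15.png");cv2.imwrite("pics/s15.png",cv2.resize(t[190:300,250:350],None,fx=5,fy=5,interpolation=cv2.INTER_CUBIC))
E
```

```text
17.1 [ 0.5263 -0.1471  0.3172] yaw -84.15 open 0.496 [ 0.7  0.2 -3.6]
```

View pics/ov15.png

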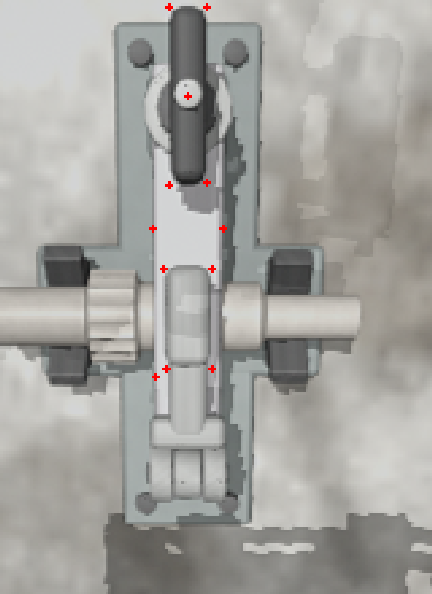

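View pics/z15.png

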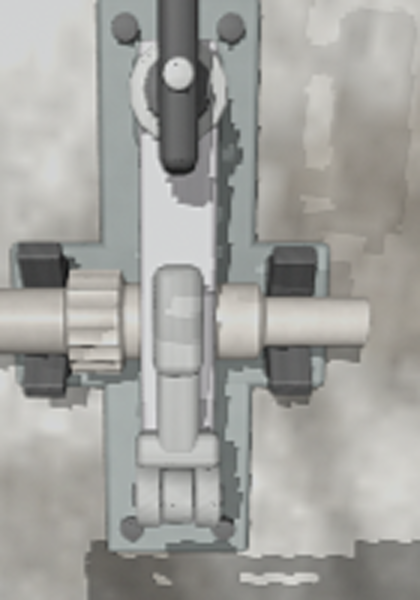

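View pics/s15.png

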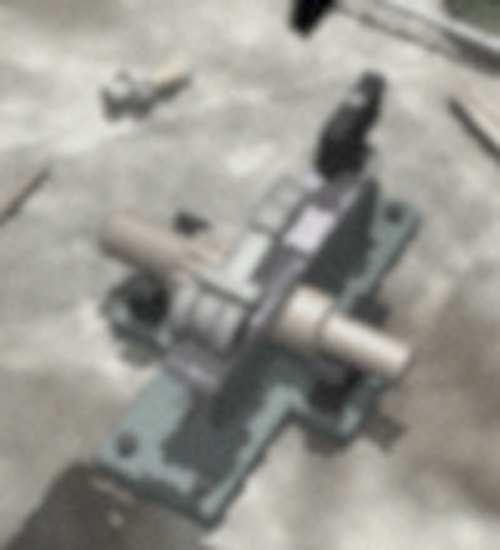

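```bash
python3 - <<'E'
import cv2,numpy as np
a=cv2.imread("pics/scene0.png")[200:280,265:335];b=cv2.imread("pics/scene15.png")[200:280,265:335]
A=cv2.resize(np.hstack([a,b]),None,fx=5,fy=5,interpolation=cv2.INTER_CUBIC)
cv2.imwrite("pics/cmp.png",A)
from h import *
import pickle
p=pickle.load(open("pics/scene15.pkl","rb"));q=np.load("q.npy")
for t in (-5,0,5,10):
    th=np.radians(t);c,s=np.cos(th),np.sin(th)
    L=np.array([[77,-8,17],[77,8,17],[43,-8,17]])
    P=np.c_[-55+c*L[:,0]-s*L[:,2],L[:,1],78+s*L[:,0]+c*L[:,2]]
    print(t,((proj(p,w(q,P))-[265,200])*5).round(0).tolist())
E
```

```text
-5 [[233.0, 142.0], [200.0, 128.0], [197.0, 186.0]]
0 [[234.0, 133.0], [200.0, 118.0], [197.0, 182.0]]
5 [[233.0, 124.0], [200.0, 110.0], [196.0, 178.0]]
10 [[232.0, 117.0], [198.0, 103.0], [194.0, 175.0]]
```

View pics/cmp.png

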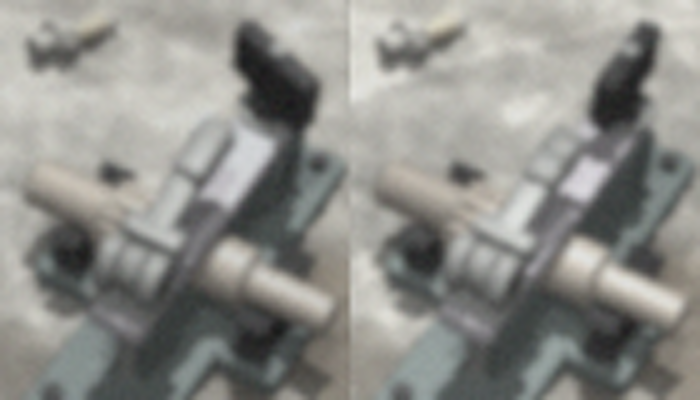

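Request:
play_rows(series=[{"tx": 0.02, "ty": 0.002, "tz": -0.02, "turn": 0}, {"tx": 0.02, "ty": 0.002, "tz": -0.03, "turn": 0}, {"tx": 0.023, "ty": 0.002, "tz": -0.03, "turn": 0}, {"tx": 0, "ty": 0, "tz": -0.03, "turn": 0}, {"tx": 0, "ty": 0, "tz": -0.03, "turn": 0}, {"tx": 0, "ty": 0, "tz": -0.03, "turn": 0}, {"tx": 0, "ty": 0, "tz": 0, "turn": 0}, {"tx": 0, "ty": 0, "tz": 0, "turn": 0}], gripper=0)

```text
time_s: 18.0
position: [0.5768, -0.1421, 0.1805]
tcp_rot: [[0.102, -0.995, -0.003], [-0.995, -0.102, 0.002], [-0.002, 0.003, -1.0]]
force: [0.9, 0.5, -3.3]
opening: 0.008
```

Request:
play_rows(series=[{"tx": 0, "ty": 0, "tz": -0.008, "turn": 0}, {"tx": 0, "ty": 0, "tz": -0.006, "turn": 0}, {"tx": 0, "ty": 0, "tz": 0, "turn": 0}, {"tx": 0, "ty": 0, "tz": 0, "turn": 0}])

```text
time_s: 18.4
position: [0.5775, -0.1425, 0.1713]
tcp_rot: [[0.102, -0.995, 0.001], [-0.995, -0.102, -0.0], [0.0, -0.001, -1.0]]
force: [0.6, 0.6, -3.9]
opening: 0.006
```

Request:
play_rows(series=[{"tx": 0, "ty": 0, "tz": -0.003, "turn": 0}, {"tx": 0, "ty": 0, "tz": 0, "turn": 0}, {"tx": 0, "ty": 0, "tz": 0, "turn": 0}])

```text
time_s: 18.7
position: [0.5774, -0.1425, 0.1686]
tcp_rot: [[0.102, -0.995, 0.0], [-0.995, -0.102, -0.0], [0.0, -0.0, -1.0]]
force: [0.4, 0.2, -3.1]
opening: 0.008
```

Tips are at ~99 mm. I'll step down until contact.

Request:
play_rows(series=[{"tx": 0, "ty": 0, "tz": -0.004, "turn": 0}, {"tx": 0, "ty": 0, "tz": 0, "turn": 0}, {"tx": 0, "ty": 0, "tz": 0, "turn": 0}])

```text
time_s: 19.0
position: [0.5773, -0.1424, 0.1651]
tcp_rot: [[0.102, -0.995, -0.0], [-0.995, -0.102, 0.0], [-0.0, 0.0, -1.0]]
force: [0.1, 0.4, -3.7]
opening: 0.004
```

Request:
play_rows(series=[{"tx": 0, "ty": 0, "tz": -0.002, "turn": 0}, {"tx": 0, "ty": 0, "tz": 0, "turn": 0}, {"tx": 0, "ty": 0, "tz": 0, "turn": 0}])

```text
time_s: 19.3
position: [0.5773, -0.1424, 0.1648]
tcp_rot: [[0.102, -0.995, 0.0], [-0.995, -0.102, -0.0], [0.0, -0.0, -1.0]]
force: [-2.3, 1.0, 6.0]
opening: 0.003
```

Request:
play_rows(series=[{"tx": 0, "ty": 0, "tz": -0.002, "turn": 0}, {"tx": 0, "ty": 0, "tz": 0, "turn": 0}, {"tx": 0, "ty": 0, "tz": 0, "turn": 0}])

```text
time_s: 19.6
position: [0.5774, -0.1424, 0.1645]
tcp_rot: [[0.102, -0.995, 0.001], [-0.995, -0.102, -0.001], [0.001, -0.001, -1.0]]
force: [-3.7, 1.6, 13.7]
opening: 0.003
```

Contact comes at a tip height of 95 mm, which is exactly the shut height, and the lever no longer yields (about 17 N). It is fully shut, so I'll back off.

Request:
play_rows(series=[{"tx": 0, "ty": 0, "tz": 0.03, "turn": 0}, {"tx": 0, "ty": 0, "tz": 0.05, "turn": 0}, {"tx": -0.03, "ty": -0.003, "tz": 0.05, "turn": 0}, {"tx": -0.05, "ty": -0.005, "tz": 0.05, "turn": 0}, {"tx": -0.03, "ty": -0.003, "tz": 0.03, "turn": 0}, {"tx": 0, "ty": 0, "tz": 0, "turn": 0}, {"tx": 0, "ty": 0, "tz": 0, "turn": 0}, {"tx": 0, "ty": 0, "tz": 0, "turn": 0}])

```text
time_s: 20.4
position: [0.4945, -0.1507, 0.3241]
tcp_rot: [[0.102, -0.995, -0.001], [-0.995, -0.102, 0.001], [-0.001, 0.001, -1.0]]
force: [-0.2, 0.1, -3.7]
opening: 0.007
```

```bash
python3 snap.py 16 wrist top; python3 - <<'E'
from h import *
import pickle
p=pickle.load(open("pics/wrist16.pkl","rb"));q=np.load("q.npy")
cv2.imwrite("pics/z16.png",cv2.resize(p["pixels"][20:220,170:350],None,fx=3,fy=3,interpolation=cv2.INTER_CUBIC))
E
```

```text
20.4 [ 0.4945 -0.1507  0.3241] yaw -84.14 open 0.007 [-0.2  0.1 -3.7]
```

View pics/z16.png

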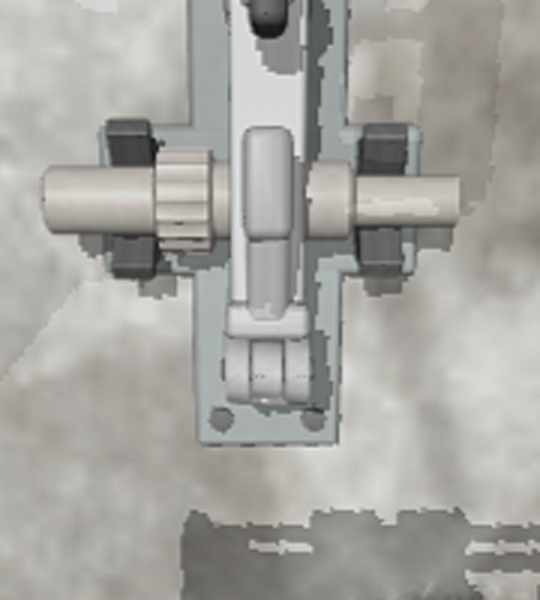

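The lever is shut over the bar and the wing is in line with it (col ~267 in this crop, matching the bar's centre). Nothing touches the clamp, so I'll hand in.

```bash
python3 -c "
from rig import bot; print(bot.hand_in())"
```

```text
the job is handed in; nothing more can be done
None
```

The job is done as asked on the shaft clamp and handed in at about 20 s of the 64 s allowed. The hand-in reports no verdict.

- **Lever opened:** I gripped the paddle and swung the lever to about 108°, past upright. The camera images confirmed it was leaning back.
- **Wing nut:** I turned it clockwise by about 64° (from about 1.12 rad to about 0). Seen from the wrist camera, the wings lie in line with the bar. The clamp's own angle comes from an image fit, so alignment is good to about 1°.
- **Lever shut:** I swung it back, then pressed on top with closed fingers. They met the paddle at 95 mm, its expected shut height. It did not yield further at about 17 N.

**Checks that disagreed:** while closing the lever, the gripper ended 4–6 mm lower than where it first gripped, most likely because the pads slipped on the paddle. The before and after images also hinted the paddle sat slightly lower than at the start, which I could not settle from the pictures. The press test agrees with fully shut.

The empty clamp was not touched, and the arm was clear of everything at the end. The largest force I read was about 17 N at the wrist.

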